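Rewind a tape cartridge until it comes free, then set the brake

TASK

Wind the tape back into the cartridge: turn the rewinder's crank clockwise (seen from above) by its knob, held with a light grip, until you feel its resistance suddenly drop away and it runs loose, and stop there, less than a quarter turn past that point. Then let go of the crank and gently push the brake plunger fully home, and leave everything else on the desk where it is.

Things in the scene. Friction and masses are not known exactly. Their poses are not given: they have to be found in the camera images.
- rewinder: Grey bench-top tape rewinder, fixed to the desk; deck 200 mm (its x) by 280 mm (its y, -110 to +170 mm), deck top 50 mm above the desk. Origin on the desk under the crank's axle; x points away from the robot at yaw 0, z up. A closed grey cartridge (108 x 104 mm, top at 74 mm) lies round the axle; a brake block (50 x 48 mm, top at 96 mm) stands at x 20 to 70, y 106 to 154 mm.
- crank: Steel crank on the upright axle; arm 18 mm wide, top 105 mm above the desk. Origin on the desk under the axle; x runs out along the arm. Starts at any angle. Clockwise from above winds. It takes 6 to 9 N at the knob while the tape pulls and under 1.5 N once the tape is free, which happens suddenly after an unknown 0.5 to 2.1 turns. It stays where it is left.
- axle (a point): Point on the crank's upright axle, 135 mm above the desk, the same height as knob_mid. The knob travels on a level circle of 45 mm radius about it.
- knob_mid (a point): Point on the upright axis of the crank's black knob, 135 mm above the desk. The knob is 22 to 24 mm across and 42 mm tall, from 109 to 151 mm above the desk, and spins freely on its pin, so the hand need not turn with the crank. A grip of 20 to 50 N is plenty and does no harm.
- tell_tale (a point): Top of a 12 mm thick dark steel slack pin in the head of the crank's axle, turning with the crank. It stands 115 mm above the desk while the tape pulls and creeps up 2 mm per radian (3.1 mm per quarter turn) that the crank is turned after the tape has come free.
- brake: Brake plunger: a level rod with a black round cap (34 mm across, 12 mm thick) that is pushed along the rewinder's +x into the brake block. Travel 22 mm from fully out to its stop; it starts 0 to 5 mm in, slides with about 4 N of friction and stays where it is left. Origin on the rod's axis, 38 mm behind (+x of) the cap's front face.
- brake_face (a point): Centre of the flat front face of the brake plunger's cap, 75 mm above the desk, 25 mm above the deck; the face looks along the rewinder's -x. Fully out it lies at x = -18 mm, y = 130 mm of the rewinder; fully home, against its stop, at x = +4 mm.
- screwdriver: Black-handled screwdriver 170 mm long lying on the desk, a bystander.
- bottle: White bottle, 42 mm across, 85 mm tall, standing on the desk, a bystander. Origin under its centre.
- cartridge: Spare closed grey cartridge, 108 x 104 x 24 mm, lying on the desk, a bystander. Origin under its centre.
- tray: Black open parts tray, 130 x 90 x 30 mm, on the desk, a bystander. Origin under its centre.

How it is judged:
On the way, in this order (a step that is already met when the one before it is completed fails the run):
1. the tape has come free: the crank has been wound to where its resistance drops away (slack pin up by more than 0.2 mm) (z of tell_tale in the frame of rewinder above 0.1152 m), for 0.1 s.
2. the brake plunger is fully home (x of brake_face in the frame of rewinder above 0.0015 m), for 0.2 s.
At the end, for the whole second after the job is handed in: The tape has come free and the crank stands less than about a quarter turn past that point (slack pin raised by 0.2 to 3.6 mm), the brake plunger is home to within 2.5 mm, and the robot has let go (z of tell_tale in the frame of rewinder between 0.1152 and 0.1186 m and x of brake_face in the frame of rewinder above 0.0015 m); the robot touches nothing.
It fails at once if the crank is wound more than about a quarter turn past the point where the resistance dropped (slack pin up by more than 3.6 mm) (z of tell_tale in the frame of rewinder above 0.1186 m).
It fails at once if the brake plunger is rammed or crushed (more than 50 N) (contact force between the fingers and brake above 50 N).
It fails at once if the crank is wrenched or its knob crushed (more than 150 N in all, both fingers added) (contact force between the fingers and crank above 150 N).
It fails at once if the screwdriver, bottle, spare cartridge or tray is moved more than 20 mm (distance of any of screwdriver, bottle, cartridge, tray from where it was at the start of the episode above 0.02 m).
It also fails if it takes over 72 s, if anything falls off the work surface, if the arm or the gripper's body presses on something with over 40 N, if the wrist force passes 120 N, or if a joint passes its speed limit or range.

ROBOT

A 6-joint arm with a two-finger parallel gripper is mounted at the origin on the work surface. World frame = base frame: x ahead of the robot, y to its left, z up, the work surface at z = 0. Lengths are in m, angles in rad, forces in N, time in s.
With the tool pointing down it reaches from about 0.425 to 0.95 m from the base axis. Payload 3.5 kg.
Tool frame: the origin (TCP) lies at the very end of the fingers, on their centre line; the grasp point (between the pads) lies 19 mm behind it; z points along the fingers, y is the direction in which the jaws open and shut (so a half turn about z gives the same grasp; the last joint's range is limited). The gripper opens to 85 mm and grips with 20 to 120 N. Pads are 22 mm wide; open, the fingers measure 114 mm over their backs; the gripper's body (76 mm by 85 mm) begins 54 mm behind the grasp point. The pads swing forward as they close: fully open they stand 13 mm farther back than shut.
Start: joints at [1.162, 0.286, 1.577, -0, 1.279, -0.15], TCP at [0.173, 0.653, 0.231] pointing down, gripper open.
Joint ranges: [-2.77, 2.77], [-0.9, 2.22], [0.21, 2.48], [-1.53, 4.67], [0.24, 2.81], [-2.84, 2.84]. Speed limits (rad/s): [2.79, 2.79, 3.14, 3.14, 3.14, 3.14].

INTERFACE

Orientations are given as a unit quaternion [x, y, z, w].
In Python, from plant import status, viewer, finish_job gives the robot as it stands.
- The arm moves only by the tool send_rows, never from a script. Its argument "motion" is a list that holds one entry, the list of rows, each a list of 5 numbers: the closure, from 0 (fully open) to 1 (shut), then the shift along the world's x, y, z in m, then the turn about the world's z in degrees. In form: [[[hand, x, y, z, twist], ...]]. A call has 1 to 10 rows; each row shifts and turns the commanded pose from where the row before left it; what a row does not reach is not made up. A row lasts 1/10 s, in which the tool goes at most 50 mm and 8.59 degrees, less where a joint would pass 70% of its speed; a pose out of reach is approached as far as the arm can. A call is refused whole if a number of a shift passes 0.05 or a number of a turn 8.59, either way. A call with a gripper value outside its range is refused whole. The fingers move at their own pace and stop on an object; "squeeze" is the grip in N (left out, the last holds). Time passes only in rows, so rows that do not move let the fingers close. It gives the time, the measured TCP pose, the force and the opening at its end, in the units of the state.
- status.get_obs(): the state, without advancing time (a new reading comes with each control period).
- viewer.read_camera(name): name is "scene" or "top"; returns the picture (400x640x3 uint8, red, green, blue); there is no depth.
- viewer.calibration(name): a dict with "vertical_fov" (degrees; the focal length in pixels is half the picture's height over the tangent of half this angle, whatever the lens; pixels are square), "cx", "cy" (the principal point, pixels), "dist_coeffs" ([k1, k2, p1, p2, k3] as OpenCV has them; the pictures are not rectified), "world_to_cam" (4x4, takes a point from world to camera coordinates). Camera axes: x right, y down, z forward; pixel columns grow to the right and rows downward; lengths in m; the calibration is good to about 2 mm. A picture is of the moment at which its call begins. calibration takes no time and is no camera call.
- finish_job(): hands the job in, once; it reports no verdict.
The state is a dict: "time": time; "q": joint angles; "joint_velocities": joint speeds; "tau": joint torques, N m; "tcp_pos": TCP position; "tool_rot": TCP orientation; "wrist_force": force on the tool from outside, world axes, zero at the start; "ft_torque": the same for the moment, N m; "finger_gap": finger opening in m.
Only numpy, scipy, OpenCV 4.12 (cv2) and the standard library are available. Lean on these libraries where they do the work, as an engineer would, in place of code of your own. Each camera call takes 0.05 s, during which the arm holds its last target.

## Working session

There is one attempt and no reset: what is moved stays moved. The work goes in short steps, Python scripts to look and compute and a tool call to move; the robot and the scene stay as the last step left them, time stands still between calls to the robot, and variables do not carry over. Pictures are saved under pics/ and viewed, and the job is handed in when it is done.

Besides the shell and the picture viewer there is one more tool, called after "Emit:" as name([rows], argument=value, ...), one row to a line, values as JSON. send_rows: Moves the arm, as the interface text tells. Its arguments: {"type":"object","properties":{"motion":{"type":"array"},"squeeze":{"type":"number"}},"required":["motion"]}

```bash
mkdir -p pics; ls; python3 - <<'E'
from plant import status, viewer
import cv2
print(status.get_obs())
for n in("scene","top"):
    cv2.imwrite(f"pics/{n}0.png",viewer.read_camera(n)[:,:,::-1]); print(n,viewer.calibration(n))
E
```

```text
pics
{'time': 0.0, 'q': array([ 1.16200684e+00,  2.87195715e-01,  1.57818428e+00,  5.29411537e-06,
        1.27860490e+00, -1.49994772e-01]), 'joint_velocities': array([-0.00214169,  0.00103162,  0.00177119,  0.00120999, -0.00060328,
        0.00177041]), 'tau': array([ 1.47498686e-03, -4.05982411e+01, -2.92624766e+01, -3.39497467e-05,
        5.98706290e-03,  7.56525338e-06]), 'tcp_pos': array([0.17244389, 0.65191694, 0.2299232 ]), 'tool_rot': array([ 1.29037231e-01,  9.91639028e-01, -1.14904217e-03, -3.32292128e-04]), 'wrist_force': array([ 0.35029414, -0.2758783 ,  0.61938965]), 'ft_torque': array([-0.0163779 ,  0.00867894,  0.032077  ]), 'finger_gap': 0.08528780464987556}
scene {'vertical_fov': 55.59933132453922, 'cx': 321.3983899597212, 'cy': 196.30212041314314, 'dist_coeffs': array([-0.08833414,  0.        ,  0.        ,  0.        ,  0.        ]), 'world_to_cam': array([[ 0.19929744,  0.97989657, -0.00912357, -0.13965666],
       [ 0.77147767, -0.16263513, -0.61511951, -0.42594431],
       [-0.60423731,  0.11555312, -0.78838109,  1.27267079],
       [ 0.        ,  0.        ,  0.        ,  1.        ]])}
top {'vertical_fov': 54.64866680546158, 'cx': 322.2679462656353, 'cy': 207.31664343834538, 'dist_coeffs': array([-0.05693564,  0.        ,  0.        ,  0.        ,  0.        ]), 'world_to_cam': array([[-0.22524635, -0.9742805 , -0.00644911,  0.15649579],
       [-0.95003177,  0.22109881, -0.22035188,  0.63307585],
       [ 0.21611043, -0.0435066 , -0.97539913,  0.72794004],
       [ 0.        ,  0.        ,  0.        ,  1.        ]])}
```

View pics/scene0.png

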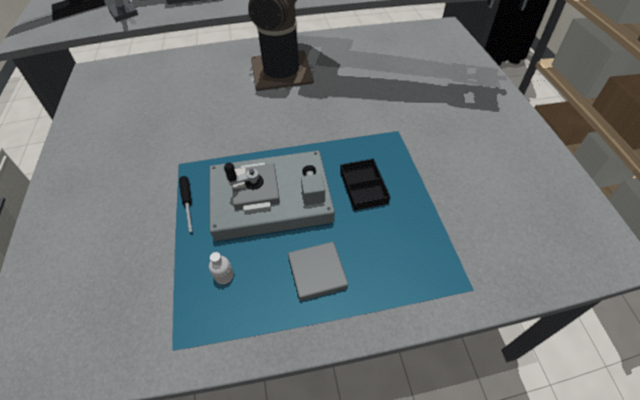

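View pics/top0.png

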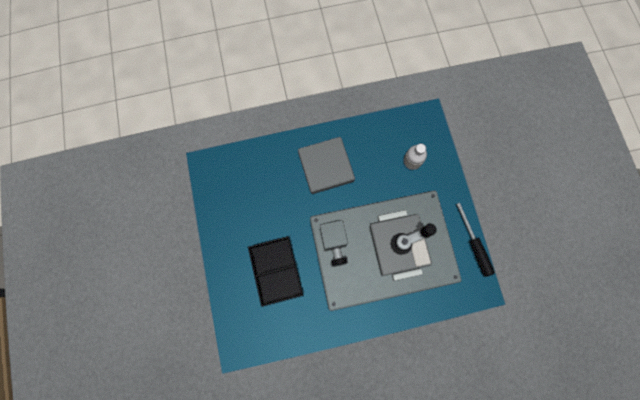

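The scene view shows the rewinder around (270,195), with the knob near (232,172) and the brake cap near (309,172). In the top view the knob is at about (428,231), the axle at about (404,242) and the cap at about (339,261).

```bash
python3 - <<'E'
import cv2,numpy as np
a=cv2.imread('pics/scene0.png')[140:245,170:400]; b=cv2.imread('pics/top0.png')[180:320,290:500]
cv2.imwrite('pics/s0z.png',cv2.resize(a,None,fx=3.4,fy=3.4,interpolation=cv2.INTER_CUBIC))
cv2.imwrite('pics/t0z.png',cv2.resize(b,None,fx=3.8,fy=3.8,interpolation=cv2.INTER_CUBIC))
E
```

```text
(no output)
```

View pics/s0z.png

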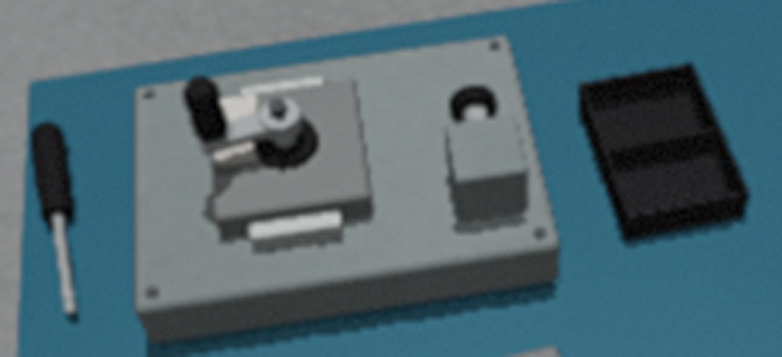

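View pics/t0z.png

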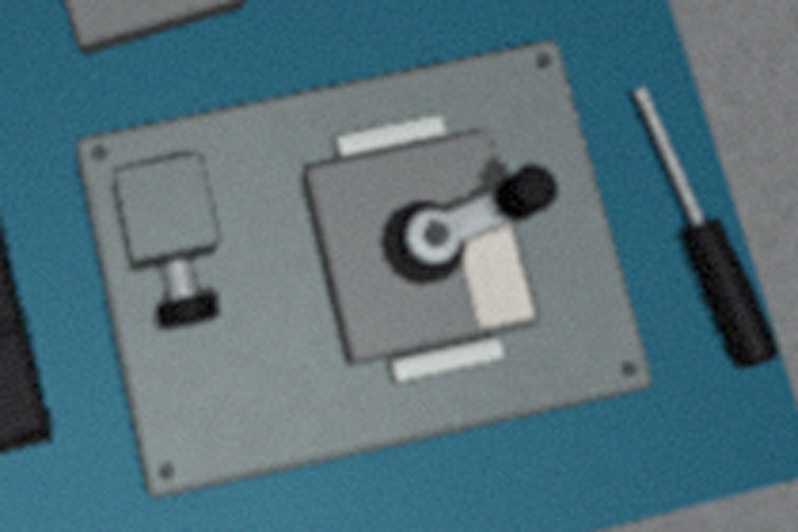

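```bash
cat > h.py <<'E'
import cv2,numpy as np
from plant import status,viewer
def cam(n):
    c=viewer.calibration(n); f=200/np.tan(np.radians(c['vertical_fov'])/2)
    return np.array([[f,0,c['cx']],[0,f,c['cy']],[0,0,1]]),c['dist_coeffs'],c['world_to_cam']
def ray(n,uv):
    K,d,T=cam(n); p=cv2.undistortPoints(np.float64(uv).reshape(-1,1,2),K,d).reshape(-1,2)
    R=T[:3,:3]; return -R.T@T[:3,3], np.c_[p,np.ones(len(p))]@R
def onz(n,uv,z):
    o,d=ray(n,uv); return o+d*((np.asarray(z)-o[2])/d[:,2])[:,None]
def proj(n,X):
    K,d,T=cam(n); return cv2.projectPoints(np.float64(X).reshape(-1,1,3),cv2.Rodrigues(T[:3,:3])[0],T[:3,3],K,d)[0].reshape(-1,2)
E
python3 - <<'E'
from h import *
t=np.array([(78,142),(556,42),(650,385),(150,494)])/3.8+[290,180]-.4
s=np.array([(506,37),(134,88),(137,308),(557,247)])/3.4+[170,140]-.4
Pt=onz('top',t,.05);Ps=onz('scene',s[[3,2,1,0]],.05)
print(Pt.round(4));print(Ps.round(4))
L=np.array([(.1,.17),(.1,-.11),(-.1,-.11),(-.1,.17)])
def fit(P):
    a=P[:,:2];ca,cl=a.mean(0),L.mean(0);A=a-ca;B=L-cl
    th=np.arctan2((B[:,0]*A[:,1]-B[:,1]*A[:,0]).sum(),(B*A).sum())
    R=np.array([[np.cos(th),-np.sin(th)],[np.sin(th),np.cos(th)]]);o=ca-R@cl
    print(o.round(4),np.degrees(th).round(2),((L@R.T+o)-a).round(4).tolist());return o,th,R
fit(Pt);fit(Ps);o,th,R=fit((Pt+Ps)/2)
print('axle at 115 top',onz('top',[np.array((435,234))/3.8+[290,180]],.115),'scene',onz('scene',[np.array((279,110))/3.4+[170,140]],.115))
print('knob',onz('top',[np.array((525,192))/3.8+[290,180]],.135),'scene',onz('scene',[np.array((205,108))/3.4+[170,140]],.130))
print('brake exp out', R@[-.018,.13]+o,'home',R@[.004,.13]+o)
print('cap face',onz('top',[np.array((187,312))/3.8+[290,180]],.075), R.T@(onz('top',[np.array((187,312))/3.8+[290,180]],.075)[0,:2]-o))
for n in('top','scene'): print(-cam(n)[2][:3,:3].T@cam(n)[2][:3,3])
E
```

```text
[[ 0.6422  0.0381  0.05  ]
 [ 0.6372 -0.2376  0.05  ]
 [ 0.4421 -0.2327  0.05  ]
 [ 0.4485  0.0426  0.05  ]]
[[ 0.6464  0.0389  0.05  ]
 [ 0.6382 -0.235   0.05  ]
 [ 0.4431 -0.2333  0.05  ]
 [ 0.4497  0.0438  0.05  ]]
[ 0.5418 -0.1274] -1.26 [[0.0033, 0.0023], [0.0022, -0.002], [-0.0026, -0.0025], [-0.0029, 0.0022]]
[ 0.5436 -0.1264] -1.34 [[0.0012, 0.0023], [0.0028, -0.0037], [-0.002, -0.0007], [-0.002, 0.0021]]
[ 0.5427 -0.1269] -1.3 [[0.0023, 0.0023], [0.0025, -0.0028], [-0.0023, -0.0016], [-0.0025, 0.0021]]
axle at 115 top [[ 0.54123007 -0.12667108  0.115     ]] scene [[ 0.54892243 -0.12450775  0.115     ]]
knob [[ 0.54944912 -0.17105815  0.135     ]] scene [[ 0.55103012 -0.16984175  0.13      ]]
brake exp out [0.52767833 0.00348608] home [0.54967271 0.00298852]
cap face [[0.53452691 0.00190679 0.075     ]] [-0.01111746  0.12857601]
[0.47937684 0.04416868 0.85054079]
[ 1.12543491 -0.0794855   0.74006876]
```

The rewinder yaw is about -1.3° and the axle is at about (0.542, -0.1265). The knob is at about (0.550, -0.171), which gives a radius of 45 mm, as expected. The next step is to move the hand above it.

Emit:
send_rows([
  [[0,0.03,-0.03,0,0],[0,0.03,-0.035,0,0],[0,0.03,-0.035,0,0],[0,0.03,-0.035,0,0],[0,0.03,-0.035,0,0],[0,0.03,-0.035,0,0],[0,0.03,-0.035,0,0],[0,0.03,-0.04,0,0],[0,0.03,-0.04,0,0],[0,0.01,-0.045,0,0]],
], squeeze=35)

```text
time: 1.1
tcp_pos: [0.4546, 0.2856, 0.231]
tool_rot: [0.129, 0.992, -0.0, 0.0]
wrist_force: [0.9, 0.5, -0.9]
finger_gap: 0.0851
```

Emit:
send_rows([
  [[0.4,0.01,-0.046,0,0],[0.4,0.01,-0.046,0,0],[0.4,0.01,-0.046,0,0],[0.4,0.01,-0.046,0,0],[0.4,0.01,-0.046,0,0],[0.4,0.01,-0.046,0,0],[0.4,0.01,-0.046,0,0],[0.4,0.01,-0.046,0,0],[0.4,0.01,-0.046,0,0],[0.4,0.005,-0.043,0,0]],
])

```text
time: 2.1
tcp_pos: [0.5477, -0.1716, 0.2308]
tool_rot: [0.129, 0.992, 0.0, -0.0]
wrist_force: [1.2, 0.8, -0.1]
finger_gap: 0.0508
```

Emit:
send_rows([
  [[0.4,0,0,-0.02,0],[0.4,0,0,0,0]],
])

```text
time: 2.3
tcp_pos: [0.5458, -0.17, 0.2078]
tool_rot: [0.13, 0.991, 0.001, -0.003]
wrist_force: [-1.0, 0.1, -0.4]
finger_gap: 0.0511
```

```bash
python3 - <<'E'
from h import *
for n,c in(('scene',(140,245,170,400)),('top',(180,320,290,500))):
    i=viewer.read_camera(n)[:,:,::-1][c[0]-60:c[1],c[2]:c[3]]
    cv2.imwrite(f'pics/{n}1.png',cv2.resize(i,None,fx=3,fy=3,interpolation=cv2.INTER_CUBIC))
E
```

```text
(no output)
```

View pics/scene1.png

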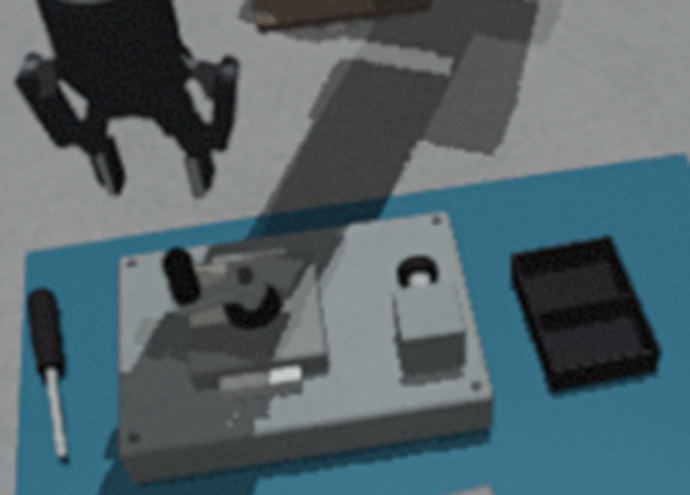

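View pics/top1.png

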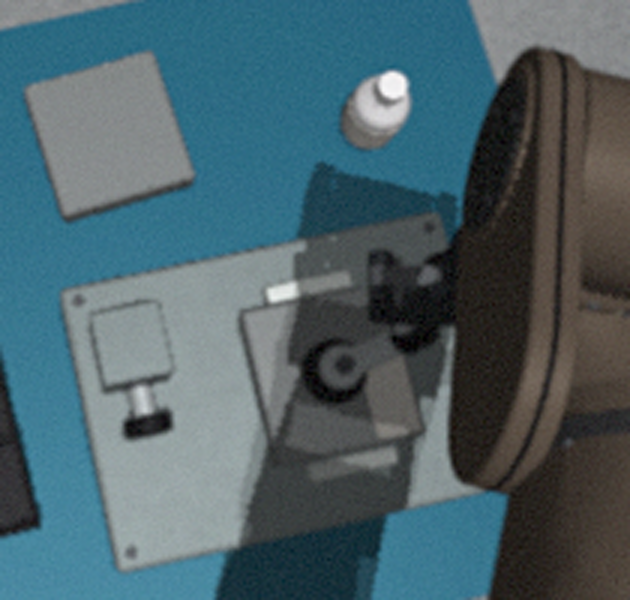

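The open fingers hang above the knob. In the scene crop the fingertips are at (118,192) and (203,192), with the knob below at (180,275). I'll check that against the projection.

```bash
python3 - <<'E'
from h import *
p=status.get_obs()['tcp_pos'];print(p, status.get_obs()['time'])
print(proj('scene',[p,p+[0,0,.01],[.55,-.171,.151],[.55,-.171,.109]]), 'tips mid',np.array((160,190))/3+[170,80],'knob top',np.array((173,255))/3+[170,80])
E
```

```text
[ 0.54702282 -0.16890604  0.21034681] 2.4
[[222.89032476 143.65924451]
 [221.84574351 140.03520062]
 [227.79681432 164.92456214]
 [231.60720355 177.8243795 ]] tips mid [223.33333333 143.33333333] knob top [227.66666667 165.        ]
```

Emit:
send_rows([
  [[0.4,0.002,0,-0.03,0],[0.4,0,0,-0.03,0],[0.4,0,0,-0.03,0],[1,0,0,0,0],[1,0,0,0,0],[1,0,0,0,0],[1,0,0,0,0],[1,0,0,0,0]],
], squeeze=35)

```text
time: 3.2
tcp_pos: [0.5492, -0.1705, 0.1217]
tool_rot: [0.129, 0.992, -0.002, -0.0]
wrist_force: [-0.9, -5.2, -9.1]
finger_gap: 0.0219
```

```bash
python3 - <<'E'
import numpy as np
r=45;a0=-80
pos=lambda a:np.round(r*np.array([np.cos(np.radians(a)),np.sin(np.radians(a))])*2)/2
p=pos(a0)
for k in range(12):
    s=[]
    for j in range(5):
        a=a0-30*k-6*(j+1);q=pos(a);d=q-p;p=q
        s.append("[1, %g, %g, 0, 0]"%tuple(d/1000))
    print(a0-30*k-30,p,"["+", ".join(s)+"]")
E
```

```text
-110 [-15.5 -42.5] [[1, -0.005, -0.0005, 0, 0], [1, -0.0045, 0, 0, 0], [1, -0.005, 0.0005, 0, 0], [1, -0.0045, 0.001, 0, 0], [1, -0.0045, 0.001, 0, 0]]
-140 [-34.5 -29. ] [[1, -0.004, 0.002, 0, 0], [1, -0.0045, 0.0025, 0, 0], [1, -0.0035, 0.0025, 0, 0], [1, -0.004, 0.003, 0, 0], [1, -0.003, 0.0035, 0, 0]]
-170 [-44.5  -8. ] [[1, -0.003, 0.004, 0, 0], [1, -0.002, 0.004, 0, 0], [1, -0.002, 0.004, 0, 0], [1, -0.002, 0.0045, 0, 0], [1, -0.001, 0.0045, 0, 0]]
-200 [-42.5  15.5] [[1, -0.0005, 0.005, 0, 0], [1, 0, 0.0045, 0, 0], [1, 0.0005, 0.005, 0, 0], [1, 0.001, 0.0045, 0, 0], [1, 0.001, 0.0045, 0, 0]]
-230 [-29.   34.5] [[1, 0.002, 0.004, 0, 0], [1, 0.0025, 0.0045, 0, 0], [1, 0.0025, 0.0035, 0, 0], [1, 0.003, 0.004, 0, 0], [1, 0.0035, 0.003, 0, 0]]
-260 [-8.  44.5] [[1, 0.004, 0.003, 0, 0], [1, 0.004, 0.002, 0, 0], [1, 0.004, 0.002, 0, 0], [1, 0.0045, 0.002, 0, 0], [1, 0.0045, 0.001, 0, 0]]
-290 [15.5 42.5] [[1, 0.005, 0.0005, 0, 0], [1, 0.0045, 0, 0, 0], [1, 0.005, -0.0005, 0, 0], [1, 0.0045, -0.001, 0, 0], [1, 0.0045, -0.001, 0, 0]]
-320 [34.5 29. ] [[1, 0.004, -0.002, 0, 0], [1, 0.0045, -0.0025, 0, 0], [1, 0.0035, -0.0025, 0, 0], [1, 0.004, -0.003, 0, 0], [1, 0.003, -0.0035, 0, 0]]
-350 [44.5  8. ] [[1, 0.003, -0.004, 0, 0], [1, 0.002, -0.004, 0, 0], [1, 0.002, -0.004, 0, 0], [1, 0.002, -0.0045, 0, 0], [1, 0.001, -0.0045, 0, 0]]
-380 [ 42.5 -15.5] [[1, 0.0005, -0.005, 0, 0], [1, 0, -0.0045, 0, 0], [1, -0.0005, -0.005, 0, 0], [1, -0.001, -0.0045, 0, 0], [1, -0.001, -0.0045, 0, 0]]
-410 [ 29.  -34.5] [[1, -0.002, -0.004, 0, 0], [1, -0.0025, -0.0045, 0, 0], [1, -0.0025, -0.0035, 0, 0], [1, -0.003, -0.004, 0, 0], [1, -0.0035, -0.003, 0, 0]]
-440 [  8.  -44.5] [[1, -0.004, -0.003, 0, 0], [1, -0.004, -0.002, 0, 0], [1, -0.004, -0.002, 0, 0], [1, -0.0045, -0.002, 0, 0], [1, -0.0045, -0.001, 0, 0]]
```

Emit:
send_rows([
  [[1,-0.005,-0.0005,0,0],[1,-0.0045,0,0,0],[1,-0.005,0.0005,0,0],[1,-0.0045,0.001,0,0],[1,-0.0045,0.001,0,0]],
])

```text
time: 3.7
tcp_pos: [0.5282, -0.1694, 0.1219]
tool_rot: [0.129, 0.992, -0.002, 0.004]
wrist_force: [7.9, -7.0, -15.9]
finger_gap: 0.0221
```

Emit:
send_rows([
  [[1,-0.004,0.001,-0.001,0],[1,-0.0045,0.0025,0,0],[1,-0.0035,0.0025,0,0],[1,-0.004,0.003,0,0],[1,-0.003,0.0035,0,0]],
])

```text
time: 4.2
tcp_pos: [0.5086, -0.1576, 0.1217]
tool_rot: [0.129, 0.992, -0.003, 0.003]
wrist_force: [2.3, -9.8, -10.8]
finger_gap: 0.0217
```

Emit:
send_rows([
  [[1,-0.0035,0.004,-0.001,0],[1,-0.0025,0.004,0,0],[1,-0.002,0.004,0,0],[1,-0.002,0.0045,0,0],[1,-0.001,0.0045,0,0]],
])

```text
time: 4.7
tcp_pos: [0.4972, -0.1368, 0.1215]
tool_rot: [0.128, 0.992, -0.004, 0.002]
wrist_force: [-0.1, -9.9, -6.4]
finger_gap: 0.0221
```

Emit:
send_rows([
  [[1,-0.0005,0.005,-0.001,0],[1,0,0.0045,0,0],[1,0.0005,0.005,0,0],[1,0.001,0.0045,0,0],[1,0.001,0.0045,0,0]],
])

```text
time: 5.2
tcp_pos: [0.4983, -0.1128, 0.1213]
tool_rot: [0.128, 0.992, -0.003, 0.0]
wrist_force: [-5.7, -7.7, 0.3]
finger_gap: 0.0218
```

Emit:
send_rows([
  [[1,0.002,0.004,0,0],[1,0.0025,0.0045,0,0],[1,0.0025,0.0035,0,0],[1,0.003,0.004,0,0],[1,0.0035,0.003,0,0]],
])

```text
time: 5.7
tcp_pos: [0.5113, -0.093, 0.1212]
tool_rot: [0.128, 0.992, -0.002, -0.001]
wrist_force: [-7.7, -6.5, 3.0]
finger_gap: 0.0217
```

Emit:
send_rows([
  [[1,0.004,0.003,0,0],[1,0.004,0.002,0,0],[1,0.004,0.002,0,0],[1,0.0045,0.002,0,0],[1,0.0045,0.001,0,0]],
])

```text
time: 6.2
tcp_pos: [0.5319, -0.0826, 0.1211]
tool_rot: [0.128, 0.992, -0.002, -0.001]
wrist_force: [-7.9, -4.4, 2.6]
finger_gap: 0.0217
```

Emit:
send_rows([
  [[1,0.005,0.0005,0,0],[1,0.0045,0,0,0],[1,0.005,-0.0005,0,0],[1,0.0045,-0.001,0,0],[1,0.0045,-0.001,0,0]],
])

```text
time: 6.7
tcp_pos: [0.5547, -0.0836, 0.121]
tool_rot: [0.128, 0.992, -0.001, -0.003]
wrist_force: [-10.6, -2.4, 3.9]
finger_gap: 0.022
```

Emit:
send_rows([
  [[1,0.004,-0.003,0,0],[1,0.0045,-0.0025,0,0],[1,0.0035,-0.0025,0,0],[1,0.004,-0.003,0,0],[1,0.003,-0.0035,0,0]],
])

```text
time: 7.2
tcp_pos: [0.574, -0.0961, 0.1211]
tool_rot: [0.129, 0.992, 0.001, -0.002]
wrist_force: [-9.4, 4.4, 3.5]
finger_gap: 0.0214
```

Emit:
send_rows([
  [[1,0.0025,-0.004,0,0],[1,0.002,-0.004,0,0],[1,0.002,-0.004,0,0],[1,0.002,-0.0045,0,0],[1,0.001,-0.0045,0,0]],
])

```text
time: 7.7
tcp_pos: [0.5846, -0.1158, 0.1212]
tool_rot: [0.129, 0.992, 0.003, -0.001]
wrist_force: [-4.6, 8.8, 3.0]
finger_gap: 0.0217
```

Emit:
send_rows([
  [[1,0.0005,-0.005,0,0],[1,0,-0.0045,0,0],[1,-0.0005,-0.005,0,0],[1,-0.001,-0.0045,0,0],[1,-0.001,-0.0045,0,0]],
])

```text
time: 8.2
tcp_pos: [0.5843, -0.139, 0.1213]
tool_rot: [0.129, 0.992, 0.003, 0.002]
wrist_force: [1.9, 9.9, 0.5]
finger_gap: 0.0217
```

Emit:
send_rows([
  [[1,-0.002,-0.004,0,0],[1,-0.0025,-0.0045,0,0],[1,-0.0025,-0.0035,0,0],[1,-0.003,-0.004,0,0],[1,-0.0035,-0.003,0,0]],
])

```text
time: 8.7
tcp_pos: [0.5724, -0.159, 0.1214]
tool_rot: [0.129, 0.992, 0.002, 0.004]
wrist_force: [6.7, 6.7, -3.2]
finger_gap: 0.0219
```

Emit:
send_rows([
  [[1,-0.004,-0.003,0,0],[1,-0.004,-0.002,0,0],[1,-0.004,-0.002,0,0],[1,-0.0045,-0.002,0,0],[1,-0.0045,-0.001,0,0]],
])

```text
time: 9.2
tcp_pos: [0.5522, -0.1705, 0.1215]
tool_rot: [0.129, 0.992, 0.001, 0.006]
wrist_force: [8.3, 3.4, -5.7]
finger_gap: 0.0217
```

Emit:
send_rows([
  [[1,-0.005,-0.0005,0,0],[1,-0.0045,0,0,0],[1,-0.005,0.0005,0,0],[1,-0.0045,0.001,0,0],[1,-0.0045,0.001,0,0]],
])

```text
time: 9.7
tcp_pos: [0.5288, -0.1703, 0.1215]
tool_rot: [0.129, 0.992, -0.001, 0.006]
wrist_force: [8.6, -1.9, -7.3]
finger_gap: 0.0218
```

Emit:
send_rows([
  [[1,-0.004,0.002,0,0],[1,-0.0045,0.0025,0,0],[1,-0.0035,0.0025,0,0],[1,-0.004,0.003,0,0],[1,-0.003,0.0035,0,0]],
])

```text
time: 10.2
tcp_pos: [0.5083, -0.1578, 0.1215]
tool_rot: [0.129, 0.992, -0.002, 0.004]
wrist_force: [-1.1, -3.2, 0.4]
finger_gap: 0.0218
```

The tangential force has dropped from about 9 N to about 2 N. I'll go another 12° to confirm it and make sure the pin is up by more than 0.2 mm.

Emit:
send_rows([
  [[1,-0.003,0.004,0,0],[1,-0.002,0.004,0,0]],
])

```text
time: 10.4
tcp_pos: [0.5027, -0.1502, 0.1216]
tool_rot: [0.129, 0.992, -0.003, 0.004]
wrist_force: [-0.3, -7.8, -1.6]
finger_gap: 0.0218
```

Emit:
send_rows([
  [[1,0,0,0,0]],
])

```text
time: 10.5
tcp_pos: [0.5024, -0.1498, 0.1216]
tool_rot: [0.128, 0.992, -0.003, 0.003]
wrist_force: [0.2, -5.7, 0.4]
finger_gap: 0.0218
```

Emit:
send_rows([
  [[1,-0.002,0.004,0,0]],
])

```text
time: 10.6
tcp_pos: [0.5006, -0.1464, 0.1216]
tool_rot: [0.129, 0.992, -0.003, 0.003]
wrist_force: [-0.5, -7.4, 0.9]
finger_gap: 0.0219
```

Emit:
send_rows([
  [[1,-0.002,0.0045,0,0]],
])

```text
time: 10.7
tcp_pos: [0.4983, -0.1413, 0.1215]
tool_rot: [0.129, 0.992, -0.002, 0.003]
wrist_force: [-0.5, -4.9, 1.1]
finger_gap: 0.0216
```

Emit:
send_rows([
  [[1,0,0,0,0],[1,0,0,0,0]],
])

```text
time: 10.9
tcp_pos: [0.4978, -0.1398, 0.1213]
tool_rot: [0.129, 0.992, -0.0, 0.001]
wrist_force: [-2.9, -1.9, 7.2]
finger_gap: 0.0219
```

```bash
python3 - <<'E'
from plant import status,viewer
o=status.get_obs();print(o['time'],o['wrist_force'],o['tcp_pos'],o['ft_torque'])
viewer.read_camera('top');o=status.get_obs();print(o['time'],o['wrist_force'],o['tcp_pos'],o['ft_torque'])
E
```

```text
10.9 [-2.92472021 -1.89361376  7.18601059] [ 0.497837   -0.13983113  0.12126347] [ 0.0313776   0.38426472 -0.0193167 ]
10.95 [-2.28034885 -2.28514385  6.53582936] [ 0.49780668 -0.13983547  0.12123463] [-0.00460794  0.38786912  0.06209019]
```

Emit:
send_rows([
  [[1,0,-0.001,0,0]],
])

```text
time: 11.05
tcp_pos: [0.4979, -0.1404, 0.1213]
tool_rot: [0.129, 0.992, 0.0, 0.001]
wrist_force: [-3.1, 0.7, 7.3]
finger_gap: 0.0218
```

Emit:
send_rows([
  [[1,0,-0.001,0,0]],
])

```text
time: 11.15
tcp_pos: [0.498, -0.1411, 0.1212]
tool_rot: [0.129, 0.992, 0.001, 0.001]
wrist_force: [-1.6, 2.3, 7.2]
finger_gap: 0.0222
```

Emit:
send_rows([
  [[1,-0.0005,0.0015,0,0],[1,0,0.0015,0,0]],
])

```text
time: 11.35
tcp_pos: [0.4976, -0.139, 0.1213]
tool_rot: [0.129, 0.992, -0.001, 0.002]
wrist_force: [-3.4, -1.7, 6.3]
finger_gap: 0.0222
```

Emit:
send_rows([
  [[1,-0.0005,0.0015,0,0],[1,0,0.0015,0,0]],
])

```text
time: 11.55
tcp_pos: [0.4969, -0.136, 0.1212]
tool_rot: [0.129, 0.992, -0.001, 0.001]
wrist_force: [-2.9, -2.4, 6.7]
finger_gap: 0.0219
```

Emit:
send_rows([
  [[1,0,0,0,0],[1,0,0,0,0]],
])

```text
time: 11.75
tcp_pos: [0.4968, -0.1357, 0.1212]
tool_rot: [0.129, 0.992, -0.0, 0.001]
wrist_force: [-2.9, -0.4, 6.8]
finger_gap: 0.0221
```

Emit:
send_rows([
  [[1,-0.0005,0.002,0,0],[1,0,0.002,0,0],[1,0,0.002,0,0],[1,0,0.002,0,0]],
])

```text
time: 12.15
tcp_pos: [0.496, -0.1277, 0.1212]
tool_rot: [0.129, 0.992, -0.0, 0.001]
wrist_force: [-3.2, -1.4, 8.4]
finger_gap: 0.0219
```

Emit:
send_rows([
  [[1,0,0.002,0,0],[1,0,0.002,0,0],[1,0,0.002,0,0]],
])

```text
time: 12.45
tcp_pos: [0.4963, -0.1215, 0.1212]
tool_rot: [0.129, 0.992, -0.0, 0.001]
wrist_force: [-2.3, -0.7, 7.3]
finger_gap: 0.0215
```

Emit:
send_rows([
  [[1,0,0,0,0],[1,0,0,0,0]],
])

```text
time: 12.65
tcp_pos: [0.4963, -0.1213, 0.1212]
tool_rot: [0.129, 0.992, 0.0, 0.001]
wrist_force: [-3.8, 0.0, 7.7]
finger_gap: 0.0219
```

It's clearly free: about 1 N while moving. The next step is to release and lift.

Emit:
send_rows([
  [[0.4,0,0,0,0],[0.4,0,0,0,0],[0.4,0,0,0,0],[0.4,0,0,0.02,0],[0.4,0,0,0.03,0],[0.4,0,0,0.03,0],[0.4,0,0.03,0.01,0],[0.4,0,0,0,0]],
])

```text
time: 13.45
tcp_pos: [0.4962, -0.09, 0.2106]
tool_rot: [0.128, 0.992, 0.0, 0.002]
wrist_force: [-0.4, -0.2, -0.5]
finger_gap: 0.0514
```

```bash
python3 - <<'E'
from h import *
print(status.get_obs()['tcp_pos'])
for n,c in(('scene',(100,245,170,400)),('top',(150,320,290,500))):
    i=viewer.read_camera(n)[:,:,::-1][c[0]:c[1],c[2]:c[3]]
    cv2.imwrite(f'pics/{n}2.png',cv2.resize(i,None,fx=3.4,fy=3.4,interpolation=cv2.INTER_CUBIC))
E
```

```text
[ 0.49618882 -0.08998545  0.21059718]
```

View pics/scene2.png

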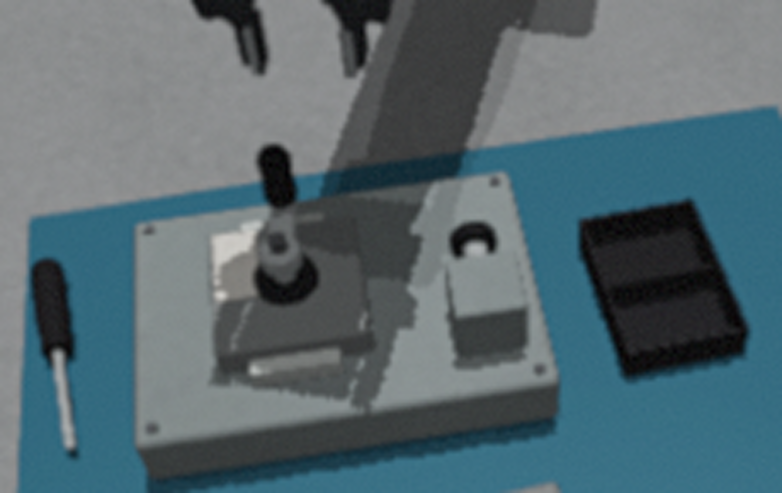

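View pics/top2.png

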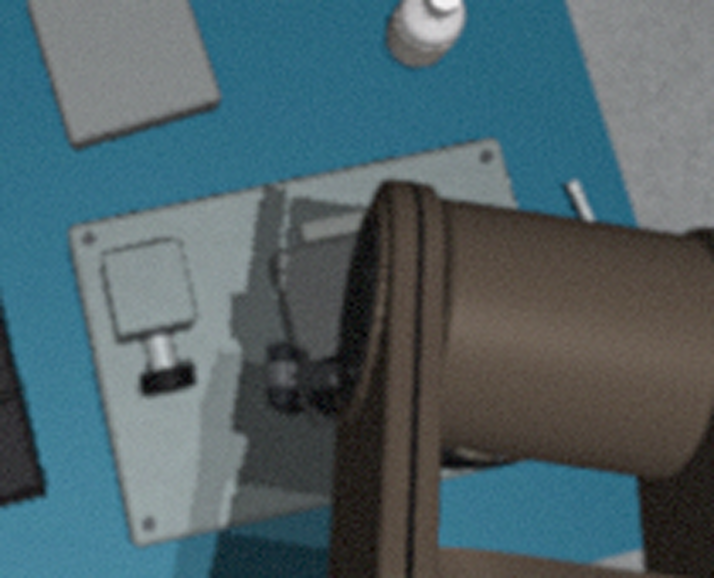

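The knob is released and points at the robot, and the crank stayed where it was. The brake cap is still out, at about (167,378) in the top crop. I'll shut the fingers, align with the rewinder and come down in front of the cap.

Emit:
send_rows([
  [[1,0,0.03,0,4.5],[1,-0.003,0.03,0,4.5],[1,-0.003,0.033,0,4.5],[1,0,0,-0.02,0],[1,0,0,-0.025,0],[1,0,0,-0.025,0],[1,0,0,-0.02,0],[1,0,0,-0.01,0],[1,0,0,0,0]],
])

```text
time: 14.45
tcp_pos: [0.4875, 0.0014, 0.1059]
tool_rot: [0.012, 1.0, 0.0, -0.003]
wrist_force: [0.0, -0.5, -0.7]
finger_gap: -0.0001
```

```bash
python3 - <<'E'
from h import *
print(status.get_obs()['tcp_pos'])
n,c='scene',(100,245,170,400)
i=viewer.read_camera(n)[:,:,::-1][c[0]:c[1],c[2]:c[3]]
cv2.imwrite(f'pics/{n}3.png',cv2.resize(i,None,fx=3.4,fy=3.4,interpolation=cv2.INTER_CUBIC))
E
```

```text
[0.48751191 0.00139614 0.10585115]
```

View pics/scene3.png

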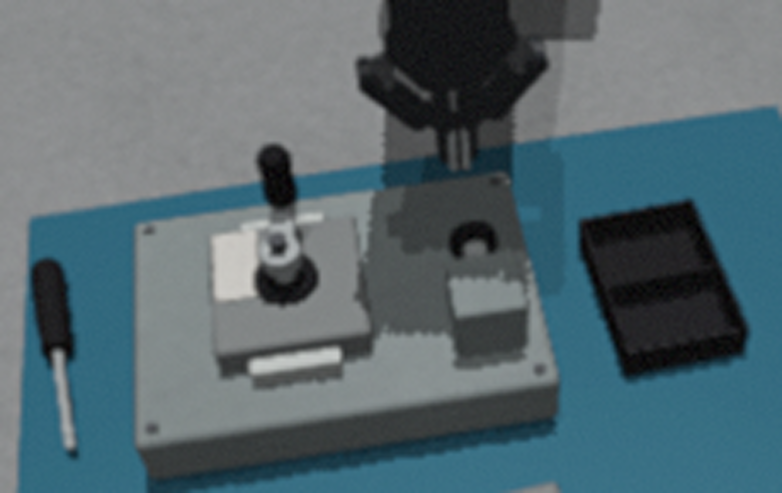

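The shut fingers at (458,165) are behind the cap at (473,240), lined up and clear. I'll descend, then approach.

Emit:
send_rows([
  [[1,0,0.0015,-0.018,0],[1,0,0,-0.018,0],[1,0.008,0,0,0],[1,0.008,0,0,0],[1,0,0,0,0]],
])

```text
time: 15.0
tcp_pos: [0.508, 0.0025, 0.0744]
tool_rot: [0.012, 1.0, -0.0, 0.002]
wrist_force: [-0.2, -0.4, 0.3]
finger_gap: -0.0002
```

Emit:
send_rows([
  [[1,0.003,0,0,0],[1,0.003,0,0,0],[1,0.003,0,0,0],[1,0.003,0,0,0],[1,0,0,0,0]],
])

```text
time: 15.5
tcp_pos: [0.5176, 0.003, 0.0724]
tool_rot: [0.012, 1.0, -0.0, 0.0]
wrist_force: [-0.2, 0.9, 0.1]
finger_gap: 0.0002
```

Emit:
send_rows([
  [[1,0,0,-0.006,0],[1,0.002,0,0,0],[1,0.002,0,0,0],[1,0.002,0,0,0]],
])

```text
time: 15.9
tcp_pos: [0.5217, 0.0031, 0.0655]
tool_rot: [0.011, 1.0, 0.0, -0.002]
wrist_force: [-3.6, -1.1, 0.2]
finger_gap: 0.0
```

Emit:
send_rows([
  [[1,0.002,0,0,0],[1,0.002,0,0,0]],
])

```text
time: 16.1
tcp_pos: [0.5262, 0.0031, 0.0656]
tool_rot: [0.012, 1.0, 0.0, -0.001]
wrist_force: [-5.0, -0.9, -1.3]
finger_gap: 0.0002
```

Emit:
send_rows([
  [[1,0.002,0,0,0],[1,0.002,0,0,0]],
])

```text
time: 16.3
tcp_pos: [0.5306, 0.003, 0.0656]
tool_rot: [0.012, 1.0, 0.0, -0.001]
wrist_force: [-3.9, -0.9, -3.2]
finger_gap: 0.0
```

The plunger is sliding with about 4 N. I'll continue in small steps to its stop.

Emit:
send_rows([
  [[1,0.0015,0,0,0],[1,0.0015,0,0,0]],
])

```text
time: 16.5
tcp_pos: [0.534, 0.0031, 0.066]
tool_rot: [0.012, 1.0, 0.0, -0.001]
wrist_force: [-4.3, -0.9, -3.1]
finger_gap: 0.0002
```

Emit:
send_rows([
  [[1,0.0015,0,0,0],[1,0.0015,0,0,0]],
])

```text
time: 16.7
tcp_pos: [0.5372, 0.0031, 0.0662]
tool_rot: [0.012, 1.0, 0.0, -0.0]
wrist_force: [-3.7, -0.2, -2.5]
finger_gap: 0.0001
```

Emit:
send_rows([
  [[1,0.001,0,0,0],[1,0.001,0,0,0]],
])

```text
time: 16.9
tcp_pos: [0.5387, 0.0031, 0.0663]
tool_rot: [0.011, 1.0, 0.0, -0.001]
wrist_force: [-7.4, -1.2, 0.2]
finger_gap: 0.0001
```

Force is starting to rise, right where the stop is predicted (0.5387).

Emit:
send_rows([
  [[1,0.001,0,0,0],[1,0,0,0,0]],
])

```text
time: 17.1
tcp_pos: [0.5386, 0.0031, 0.0663]
tool_rot: [0.011, 1.0, 0.0, -0.003]
wrist_force: [-9.0, -1.1, 0.9]
finger_gap: -0.0001
```

Emit:
send_rows([
  [[1,0.001,0,0,0],[1,0,0,0,0]],
])

```text
time: 17.3
tcp_pos: [0.5386, 0.0031, 0.0663]
tool_rot: [0.011, 1.0, 0.0, -0.004]
wrist_force: [-13.8, -1.5, 5.1]
finger_gap: 0.0
```

The plunger is firmly against its stop: the position doesn't change while the force climbs to 14 N. I'll back off and lift clear.

Emit:
send_rows([
  [[1,0,0,0,0],[1,-0.005,0,0,0],[1,-0.015,0,0,0],[1,-0.02,0,0,0],[1,0,0,0.03,0],[1,0,0,0.04,0],[1,0,0.03,0.04,0],[1,0,0.05,0.02,0],[1,0,0.05,0,0],[1,0,0.05,0,0]],
])

```text
time: 18.3
tcp_pos: [0.5043, 0.1819, 0.1991]
tool_rot: [0.012, 1.0, 0.001, 0.006]
wrist_force: [0.6, -0.2, -0.6]
finger_gap: 0.0001
```

Emit:
send_rows([
  [[1,0,0.05,0,0],[1,0,0.05,0,0],[1,-0.02,0.04,0,0],[1,-0.02,0.04,0,0],[1,0,0,0,0]],
])

```text
time: 18.8
tcp_pos: [0.4606, 0.3649, 0.1971]
tool_rot: [0.009, 1.0, 0.003, 0.003]
wrist_force: [0.3, 0.2, 0.5]
finger_gap: 0.0003
```

```bash
python3 - <<'E'
from h import *
o=status.get_obs();print(o['tcp_pos'],o['wrist_force'])
for n,c in(('scene',(100,245,170,400)),('top',(150,320,290,500))):
    f=viewer.read_camera(n)[:,:,::-1];i=f[c[0]:c[1],c[2]:c[3]]
    cv2.imwrite(f'pics/{n}4f.png',f);cv2.imwrite(f'pics/{n}4.png',cv2.resize(i,None,fx=3.4,fy=3.4,interpolation=cv2.INTER_CUBIC))
E
```

```text
[0.46055317 0.36488056 0.1970845 ] [0.27099292 0.19003526 0.45529756]
```

View pics/scene4.png

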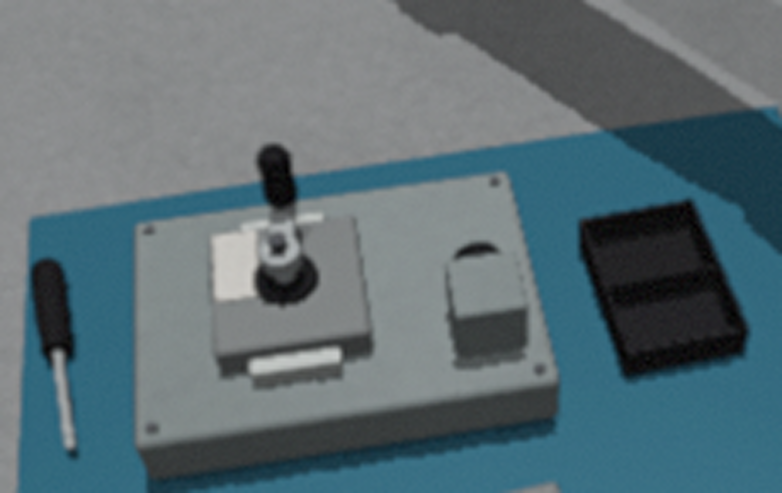

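View pics/top4.png

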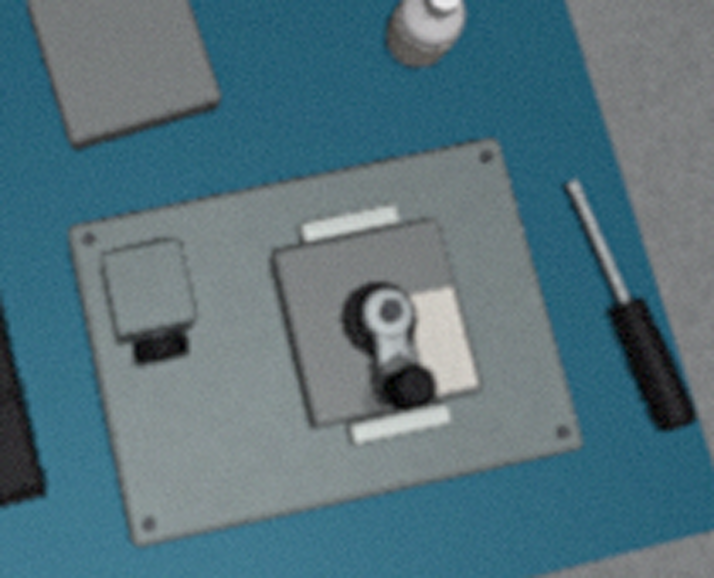

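The cap is pressed up against the brake block (160,345 in the top crop). The crank is where I left it, the bystanders haven't moved, and the arm is clear. I'll hand the job in.

```bash
python3 -c "
from plant import finish_job
print(finish_job())"
```

```text
the job is handed in; nothing more can be done
None
```

I wound the tape until the crank ran loose, let go of the knob, pushed the brake plunger fully home, backed the arm away and handed the job in at about 19 s. No verdict was reported.

- **Crank:** I turned it clockwise about 1.3 turns with a 35 N grip. Resistance at the knob was about 9 N and dropped to about 2 N between 1.08 and 1.17 turns.
- **Disagreeing force readings:** Just after the drop, the force read 5–8 N at full winding speed. I stopped and backed up 2 mm, then wound slowly until it read about 1–2 N while moving and about 0 N at rest.
- **Overshoot:** The crank stopped roughly 50–77° past the release point, an estimated 1.7–2.7 mm of pin rise against the 3.6 mm limit. If the drop really came a little later than that first low reading, it would be about 20–25° past, which still meets the 0.2 mm minimum. I estimated this from hand position and force, because the cameras can't resolve the pin height.
- **Brake:** The plunger slid with about 4 N. It then stopped at the predicted place (TCP x of 0.5386 m) while the force climbed to 14 N, well under the 50 N limit.
- **Final pictures:** The brake cap sits against its block and the crank stayed where I left it. The screwdriver, tray, bottle and spare cartridge look unmoved in the cropped views (the tray and the spare cartridge are only partly in frame). The wrist force read about zero with the arm clear.

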